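# Count spacer rings through the light gate

## Robot

A 6-joint arm with a two-finger parallel gripper is mounted at the origin on the work surface. World frame = base frame: x ahead of the robot, y to its left, z up, the work surface at z = 0. Lengths are in m, angles in rad, forces in N, time in s.
With the tool pointing down it reaches from about 0.375 to 0.825 m from the base axis. Payload 5.5 kg.
Tool frame: the origin (TCP) lies at the centre of the arm's flange, where the gripper is bolted on; the fingertips stand 173 mm ahead of it and the grasp point (between the pads) lies 155 mm ahead of it; z points along the fingers, y is the direction in which the jaws open and shut (so a half turn about z gives the same grasp; the last joint's range is limited). The gripper opens to 85 mm and grips with 20 to 120 N. Pads are 22 mm wide; open, the fingers measure 114 mm over their backs; the gripper's body (76 mm by 85 mm) begins 54 mm behind the grasp point. The pads swing forward as they close: fully open they stand 13 mm farther back than shut.
Start: joints at [1.206, 0.314, -0.047, 1.21, 0, 1.571], TCP at [0.214, 0.561, 0.405] pointing down, gripper open.
Joint ranges: [-2.67, 2.67], [-0.69, 1.73], [-1.03, 1.25], [-2.08, 2.16], [-1.42, 1.45], [-3.14, 3.14]. Speed limits (rad/s): [2.39, 2.39, 3.01, 3.14, 3.14, 3.14].

## Interface

Orientations are given as [roll, pitch, yaw] about the fixed x, y, z axes, in that order (R = Rz(yaw) Ry(pitch) Rx(roll)).
In Python, from station import ctrl, eyes gives the robot as it stands.
- The arm moves only by the tool play_rows, never from a script. Its argument "targets" is a list of rows, each a list of 5 numbers: the shift along the tool's x, y, z in mm, then the turn about the tool's z in rad, then the closure, from 0 (fully open) to 1 (shut). In form: [[x, y, z, roll, jaw], ...]. A call has exactly 8 rows; each row is the pose to reach, as a shift and turn from the pose commanded when the call began, along the tool's axes at that moment; what a row does not reach only later rows make up. A row lasts 1/12 s, in which the tool goes at most 41.7 mm and 7.16 degrees, less where a joint would pass 70% of its speed; a pose out of reach is approached as far as the arm can. A call with a gripper value outside its range is refused whole. The fingers move at their own pace and stop on an object; "squeeze" is the grip in N (left out, the last holds). Time passes only in rows, so rows that repeat a pose let the fingers close, or fill a call up. It gives the time, the measured TCP pose, the force and the opening at its end, in the units of the state.
- ctrl.get_obs(): the state, without advancing time (a new reading comes with each control period).
- eyes.get_image(name): name is "scene" or "side" or "wrist"; returns (picture, depth): 480x640x3 uint8, red, green, blue; 480x640 float32, m along the optical axis (not along the pixel's ray), 0 where there is no reading.
- eyes.camera_model(name): a dict with "fx", "fy", "cx", "cy" (pixels), "k1" (the pictures are not rectified: a ray, as slopes to the right and down, at radius r is drawn at 1 + k1 r^2 times it, then the intrinsics apply), "T" (4x4, takes a point from camera to world coordinates). Camera axes: x right, y down, z forward; pixel columns grow to the right and rows downward; lengths in m; the calibration is good to about 2 mm. A picture is of the moment at which its call begins: read the wrist's pose just before it. camera_model takes no time and is no camera call; for the wrist camera it gives the pose at the moment of the call.
- ctrl.job_done(): hands the job in, once; it reports no verdict.
Trained networks look in the newest picture that a camera, given by its name, has taken for a name from the list of things; names that differ only in an ending like _2 or _b are one class to them, and where a whole thing is asked for, a point or a joint stands for the part that bears it (a point fixed in the world has none). Each returns a list of dicts, best first, with "conf" (0 to 1); they miss things now and then, are a little off and sometimes report something else, mostly with a low value. They report only what shows in the picture. A call takes as long as a camera call. They do not tell look-alikes from the thing itself.
- eyes.silhouettes(query, camera): "region" (480x640 bool, what is visible of it).
- eyes.place_of(query, camera): "centre" ([x, y, z] in m, in world coordinates, good to about 4 mm: a listed point, or the origin of a listed thing).
The state is a dict: "t": time; "joint_pos": joint angles; "qd": joint speeds; "effort": joint torques, N m; "eef_pos": TCP position; "ee_rot": TCP orientation; "wrist_force": force on the tool from outside, world axes, zero at the start; "moment": the same for the moment, N m; "gripper_width": finger opening in m.
Only numpy, scipy, OpenCV 4.12 (cv2) and the standard library are available. Lean on these libraries where they do the work, as an engineer would, in place of code of your own. Each camera call takes 0.05 s, during which the arm holds its last target.

## Task

The three small spacer rings on the counting plate have been inspected: with the fingertips, sweep them across the plate and through the light gate, one at a time, so that each drops down the slot into the catch box behind it. Only push the rings, never pick one up, and leave the big setting ring and the V-block standing on the plate where they are.

Things in the scene. Friction and masses are not known exactly. Their poses are not given: they have to be found in the camera images.
- gate (a point): Middle of the mouth of the light gate, level with the top of the plate (80 mm above the table); x points level through the gate from plate to slot, y left, z up. The gate is the 46 mm gap (y = -23 to +23 mm) between the two black arms of a fork light barrier, each 18 by 18 mm and 40 mm high, x = -4 to +14 mm. Plate, fences, gate, slot and catch box are one fixed station; same axes for all.
- plate (a point): Middle of the counting plate's flat grey top, 140 mm before the gate: reaches 140 mm each way along x, 160 mm along y; rims 12 mm high, 4 mm thick at the near end and sides. Two straight steel guide fences, 26 mm high, 4 mm thick, close it to the gate like a funnel: inner faces from x = +33 mm, y = +-160 mm to x = +136 mm, y = +-23 mm, measured from this point.
- slot (a point): Middle of the slot, level with the plate's top: a hole 64 mm long (x) and 60 mm wide, starting right in the gate mouth, 32 mm before this point. Under it the open catch box, fixed, 76 mm by 84 mm inside, floor 74 mm below the plate's top.
- counter (a point): Top of the grey counter unit, fixed on the plate behind the left fence: 50 by 84 mm, 40 mm high. Only in the way; not used.
- ring1_mid (a point): First of three equal ground-steel spacer rings lying flat on the plate, loose: outside diameter 36 mm, bore 14 mm, 10 mm thick, about 65 g. The point is its centre, half-way up; z is the ring's axis.
- ring2_mid (a point): Second spacer ring, same as the first.
- ring3_mid (a point): Third spacer ring, same as the first.
- setting_ring_mid (a point): Big dark steel setting ring, loose, standing flat on the plate near its rim on the side away from the gate: diameter 54 mm, 20 mm high. The point is its centre, half-way up. To be left alone.
- v_block_mid (a point): Steel V-block, loose, standing on the plate near the same rim: 44 by 44 mm, 36 mm high, V-groove on top. The point is its centre, half-way up. To be left alone.
There are look-alikes about, which are no part of the job. What is shaped like the part that bears ring2_mid but red is not meant.

How it is judged:
At the end, for the whole second after the job is handed in: All three spacer rings lie in the catch box: each ring's centre more than 12 mm below the plate's top, 0 to 76 mm beyond the gate mouth and within 44 mm of its middle line. Setting ring and V-block each within 15 mm of where they began (z of each of ring1_mid, ring2_mid, ring3_mid in the frame of gate below -0.012 m and x of ring1_mid in the frame of gate between 0 and 0.076 m and y of ring1_mid in the frame of gate between -0.044 and 0.044 m and x of ring2_mid in the frame of gate between 0 and 0.076 m and y of ring2_mid in the frame of gate between -0.044 and 0.044 m and x of ring3_mid in the frame of gate between 0 and 0.076 m and y of ring3_mid in the frame of gate between -0.044 and 0.044 m and distance of each of setting_ring_mid, v_block_mid from where it was at the start of the episode below 0.015 m); the robot touches nothing.
It fails at once if a spacer ring is picked up off the plate (z of any of ring1_mid, ring2_mid, ring3_mid in the frame of gate above 0.024 m).
It fails at once if two spacer rings are in the gate together or nose to tail ((x of each of ring1_mid, ring2_mid in the frame of gate above -0.028 m and z of each of ring1_mid, ring2_mid in the frame of gate above -0.01 m) or (x of each of ring1_mid, ring3_mid in the frame of gate above -0.028 m and z of each of ring1_mid, ring3_mid in the frame of gate above -0.01 m) or (x of each of ring2_mid, ring3_mid in the frame of gate above -0.028 m and z of each of ring2_mid, ring3_mid in the frame of gate above -0.01 m)).
It fails at once if the setting ring or the V-block is pushed from its place (distance of any of setting_ring_mid, v_block_mid from where it was at the start of the episode above 0.015 m).
It also fails if it takes over 72 s, if anything falls off the work surface, if the arm or the gripper's body presses on something with over 40 N, if the wrist force passes 120 N, or if a joint passes its speed limit or range.

## Working session

There is one attempt and no reset: what is moved stays moved. The work goes in short steps, Python scripts to look and compute and a tool call to move; the robot and the scene stay as the last step left them, time stands still between calls to the robot, and variables do not carry over. Pictures are saved under pics/ and viewed, and the job is handed in when it is done.

Besides the shell and the picture viewer there is one more tool, called as name([rows], argument=value, ...), one row to a line, values as JSON. play_rows: Moves the arm, as the interface text tells. Its arguments: {"type":"object","properties":{"targets":{"type":"array","items":{"type":"array","items":{"type":"number"}}},"squeeze":{"type":"number"}},"required":["targets"]}

```bash
ls; mkdir -p pics; python3 - <<'E'
from station import ctrl, eyes
import cv2,numpy as np
o=ctrl.get_obs();print({k:np.round(v,3).tolist() for k,v in o.items()})
for n in ["scene","side"]:
    im,d=eyes.get_image(n);cv2.imwrite(f"pics/{n}0.png",im[:,:,::-1]);np.save(f"pics/{n}0d.npy",d)
    m=eyes.camera_model(n);print(n,{k:np.round(v,4).tolist() for k,v in m.items()})
    for q in ["gate","plate","slot","ring1_mid","setting_ring_mid","v_block_mid"]:
        for r in eyes.place_of(q,n)[:6]: print(q,np.round(r["centre"],4),round(float(r["conf"]),2))
print(ctrl.get_obs()["t"])
E
```

```text
pics
{'t': 0.0, 'joint_pos': [1.206, 0.314, -0.048, 1.21, -0.0, 1.571], 'qd': [0.001, -0.0, -0.001, -0.002, 0.001, 0.002], 'effort': [0.001, -53.959, 33.975, 0.019, 0.0, 0.0], 'eef_pos': [0.214, 0.56, 0.404], 'ee_rot': [-3.14, 0.0, 2.777], 'wrist_force': [-0.155, 0.527, 1.521], 'moment': [-0.004, 0.004, -0.009], 'gripper_width': 0.085}
scene {'fx': 536.8672, 'fy': 536.8672, 'cx': 321.4126, 'cy': 240.3628, 'k1': 0.0177, 'T': [[0.6095, 0.5245, -0.5945, 1.037], [0.7928, -0.4007, 0.4593, -0.393], [0.0028, -0.7512, -0.66, 0.6348], [0.0, 0.0, 0.0, 1.0]]}
gate [ 0.6388 -0.0046  0.0802] 0.59
plate [ 0.4995 -0.0129  0.0767] 0.96
slot [ 0.6754 -0.0053  0.081 ] 0.77
ring1_mid [ 0.524  -0.0017  0.0812] 0.82
setting_ring_mid [0.3921 0.1002 0.0886] 0.7
v_block_mid [ 0.4022 -0.1278  0.0996] 0.62
side {'fx': 547.2127, 'fy': 547.2127, 'cx': 316.8507, 'cy': 237.8336, 'k1': -0.0319, 'T': [[-0.8309, -0.3013, 0.4678, 0.1018], [-0.5564, 0.4487, -0.6994, 0.6841], [0.0008, -0.8414, -0.5404, 0.6373], [0.0, 0.0, 0.0, 1.0]]}
plate [ 0.5011 -0.0108  0.0795] 0.78
slot [ 0.4049 -0.1253  0.0962] 0.68
setting_ring_mid [0.3887 0.1017 0.0922] 0.61
v_block_mid [ 0.4038 -0.1257  0.0978] 0.67
0.7
```

View pics/scene0.png

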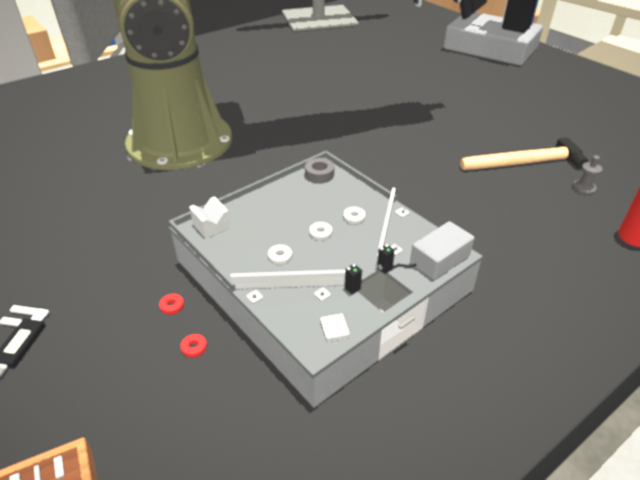

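View pics/side0.png

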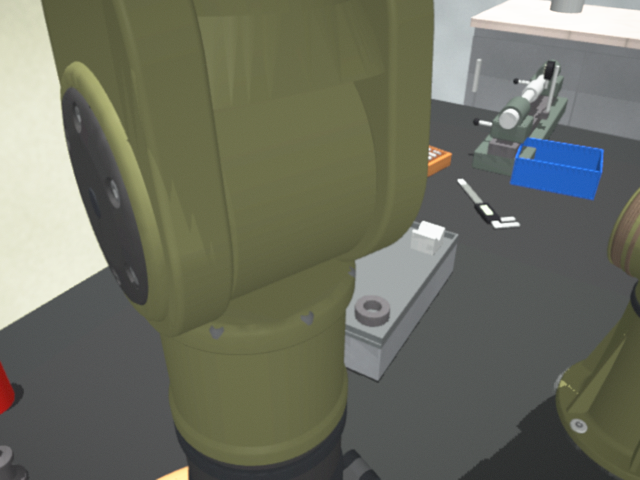

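The grey/white rings on the plate are at (280,254), (321,231) and (354,215). The look-alikes are the red rings off the plate at (171,303) and (193,345), and the big dark ring at (320,169). I'll use the three pale rings and measure the station pose and ring centres next.

```bash
cat > h.py <<'E'
from station import ctrl, eyes
import cv2,numpy as np
def dist(px,m):
    K=np.array([[m["fx"],0,m["cx"]],[0,m["fy"],m["cy"]],[0,0,1.]])
    return cv2.undistortPoints(np.asarray(px,float).reshape(-1,1,2),K,np.array([m["k1"],0,0,0,0.])).reshape(-1,2)
def onz(px,m,z):
    s=dist(px,m);T=np.array(m["T"]);d=np.c_[s,np.ones(len(s))]@T[:3,:3].T;o=T[:3,3]
    return o+d*((z-o[2])/d[:,2])[:,None]
def cloud(d,m):
    v,u=np.mgrid[0:480,0:640];s=dist(np.c_[u.ravel(),v.ravel()],m)
    T=np.array(m["T"]);z=d.ravel()
    P=np.c_[s*z[:,None],z]@T[:3,:3].T+T[:3,3];P[z<=0]=np.nan
    return P.reshape(480,640,3)
E
python3 - <<'E'
from h import *
m=eyes.camera_model("scene");d=np.load("pics/scene0d.npy");P=cloud(d,m)
im=cv2.imread("pics/scene0.png")
reg=np.zeros((480,640),bool);reg[150:395,165:485]=1
Z=P[...,2]
for lo,hi in[(.074,.086),(.06,.1)]:
    mk=reg&(Z>lo)&(Z<hi)
    n,l,st,c=cv2.connectedComponentsWithStats(mk.astype(np.uint8));i=1+np.argmax(st[1:,4])
    q=P[l==i][:,:2].astype(np.float32);r=cv2.minAreaRect(q);print(lo,r,np.round(cv2.boxPoints(r),4).tolist())
print(np.nanmedian(Z[240:250,320:330]),np.nanmedian(Z[195:205,340:350]))
# fences / rings by height
g=reg&(Z>.098)&(Z<.112)
n,l,st,c=cv2.connectedComponentsWithStats(g.astype(np.uint8))
for i in range(1,n):
    if st[i,4]>30:
        q=P[l==i];print(st[i].tolist(),np.round(c[i]),np.round(q.mean(0),4),np.round(q.min(0),3),np.round(q.max(0),3))
        if st[i,4]>200:print(cv2.fitLine(q[:,:2].astype(np.float32),2,0,.01,.01).ravel())
eyes.get_image("scene")
for q in ["ring1_mid","ring2_mid","ring3_mid"]:
    for r in eyes.silhouettes(q,"scene"):
        v,u=np.nonzero(r["region"]);(cx,cy),a,b=cv2.fitEllipse(np.c_[u,v].astype(np.float32)) if len(u)>5 else((0,0),0,0)
        print(q,round(r["conf"],2),len(u),(u.min()+u.max())/2,(v.min()+v.max())/2,u.mean(),v.mean(),onz([[u.mean(),v.mean()]],m,.088))
cv2.imwrite("pics/crop0.png",cv2.resize(im[150:350,165:485],None,fx=2.5,fy=2.5,interpolation=2))
E
```

```text
0.074 ((0.5391228199005127, -0.008080706000328064), (0.36509668827056885, 0.33468323945999146), 2.2948405742645264) [[0.3499999940395355, 0.1518000066280365], [0.36340001225471497, -0.1826000064611435], [0.7282000184059143, -0.1679999977350235], [0.7148000001907349, 0.1664000004529953]]
0.06 ((0.5375649929046631, -0.008250266313552856), (0.36905723810195923, 0.3345683217048645), 2.4041295051574707) [[0.34619998931884766, 0.15109999477863312], [0.3601999878883362, -0.18310000002384186], [0.7289000153541565, -0.16760000586509705], [0.714900016784668, 0.16660000383853912]]
0.08033997116430325 0.08018318694353571
[305, 158, 29, 18, 303] [319. 166.] [0.3931 0.0988 0.1   ] [0.366 0.071 0.098] [0.419 0.126 0.103]
[ 0.7275848  -0.6860178   0.39308563  0.09884549]
[379, 188, 16, 60, 181] [387. 218.] [0.5797 0.0904 0.1057] [0.53  0.031 0.098] [0.626 0.152 0.109]
[190, 202, 39, 28, 459] [210. 216.] [ 0.4091 -0.1289  0.1055] [ 0.378 -0.15   0.098] [ 0.427 -0.105  0.112]
[ 0.9824656   0.18644372  0.40905672 -0.12891123]
[411, 242, 62, 30, 407] [439. 259.] [0.6942 0.0862 0.105 ] [0.658 0.063 0.098
[... 281 characters left out ...]
187246   0.78560793  0.59742165 -0.09533065]
ring1_mid 0.65 310 321.0 231.5 320.7967741935484 231.4258064516129 [[ 5.27099902e-01 -2.48010411e-04  8.80000000e-02]]
ring1_mid 0.42 41956 325.0 278.5 326.9915864238726 271.62451139288777 [[ 0.60381019 -0.04781848  0.088     ]]
ring2_mid 0.76 427 194.0 345.5 193.97423887587823 345.6885245901639 [[ 0.60643405 -0.2623503   0.088     ]]
ring2_mid 0.68 386 171.5 303.0 171.3238341968912 303.20725388601034 [[ 0.52334789 -0.25329881  0.088     ]]
ring2_mid 0.58 388 280.0 254.5 279.909793814433 254.58505154639175 [[ 0.53242729 -0.0815056   0.088     ]]
ring3_mid 0.51 285 353.5 215.5 353.6701754385965 215.9298245614035 [[0.52867689 0.06598809 0.088     ]]
```

View pics/crop0.png

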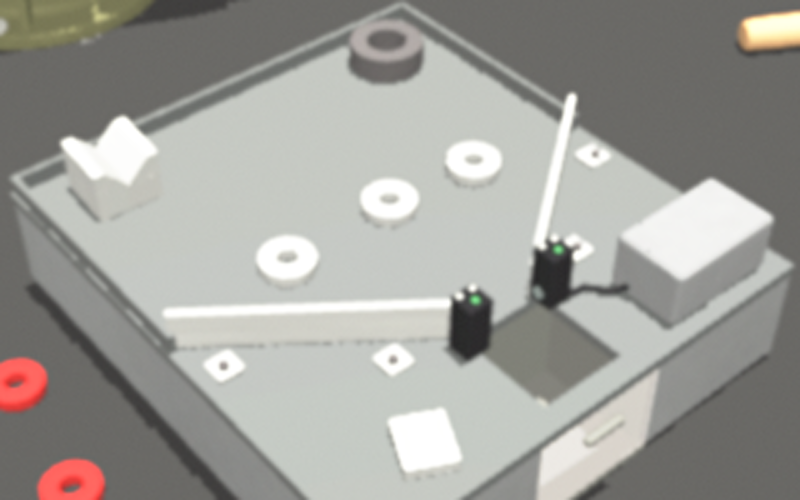

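The station's yaw is about 0.041 rad and the gate is at about (0.640, -0.005). In the gate frame the rings are near (-113,+10), (-111,-72) and (-108,+76) mm. I'm moving over now and turning the tool so its x axis lies along the station axis.

play_rows([
  [-27,-27,0,-0.05,0.5],
  [-55,-54,0,-0.1,0.8],
  [-82,-81,0,-0.15,0.8],
  [-110,-108,0,-0.2,0.8],
  [-137,-135,0,-0.25,0.8],
  [-165,-162,0,-0.3,0.8],
  [-193,-189,0,-0.35,0.8],
  [-221,-217,0,-0.4,0.8],
], squeeze=20)

```text
t: 1.57
eef_pos: [0.3434, 0.2773, 0.4049]
ee_rot: [3.141, 0.001, -3.103]
wrist_force: [1.5, -0.2, 0.8]
gripper_width: 0.0171
```

play_rows([
  [-15,-36,0,0,0.85],
  [-29,-71,0,0,0.85],
  [-44,-106,0,0,0.85],
  [-58,-142,0,0,0.85],
  [-73,-177,10,0,0.85],
  [-88,-213,30,0,0.85],
  [-102,-248,45,0,0.85],
  [-117,-284,60,0,0.85],
])

```text
t: 2.23
eef_pos: [0.4698, -0.0017, 0.3447]
ee_rot: [3.142, 0.001, -3.107]
wrist_force: [0.4, 0.9, 0.4]
gripper_width: 0.0124
```

```bash
python3 - <<'E'
from h import *
o=ctrl.get_obs();print({k:np.round(o[k],4).tolist() for k in("t","eef_pos","ee_rot","gripper_width","joint_pos")})
m=eyes.camera_model("wrist");im,d=eyes.get_image("wrist");cv2.imwrite("pics/w1.png",im[:,:,::-1]);np.save("pics/w1d.npy",d)
print({k:np.round(v,4).tolist() for k,v in m.items()})
for q in ["ring1_mid","gate","slot"]:
    for r in eyes.place_of(q,"wrist")[:6]: print(q,np.round(r["centre"],4),round(float(r["conf"]),2))
im,d=eyes.get_image("scene");cv2.imwrite("pics/s1.png",cv2.resize(im[50:350,125:525,::-1],None,fx=2,fy=2));np.save("pics/s1d.npy",d)
E
```

```text
{'t': 2.2333, 'eef_pos': [0.4698, -0.0017, 0.3447], 'ee_rot': [3.1415, 0.0009, -3.1065], 'gripper_width': 0.0124, 'joint_pos': [-0.0036, 0.105, -0.4482, 1.0167, 0.0001, -0.0387]}
{'fx': 370.2737, 'fy': 370.2737, 'cx': 323.5112, 'cy': 238.0522, 'k1': -0.0674, 'T': [[-0.0362, 0.9624, 0.2691, 0.4019], [0.9993, 0.0345, 0.0111, -0.0034], [0.0014, 0.2693, -0.963, 0.3138], [0.0, 0.0, 0.0, 1.0]]}
ring1_mid [ 0.5188 -0.0027  0.0857] 0.79
slot [ 0.4028 -0.1266  0.0932] 0.59
```

View pics/w1.png

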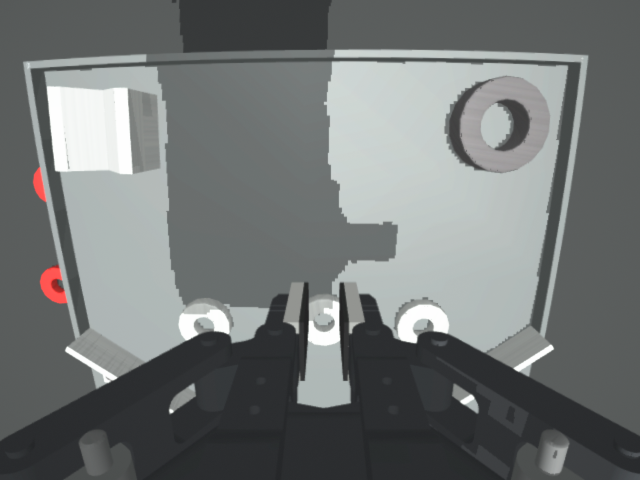

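View pics/s1.png

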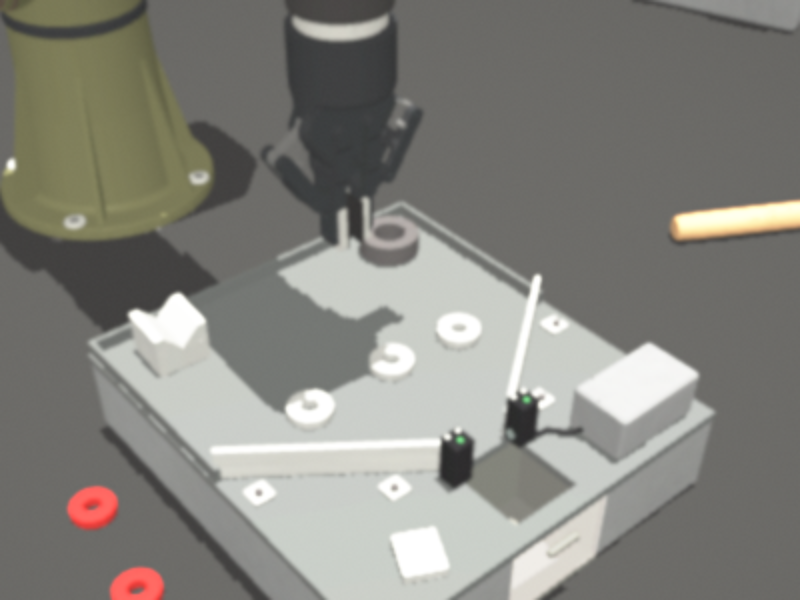

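```bash
python3 - <<'E'
from h import *
m=eyes.camera_model("wrist");d=np.load("pics/w1d.npy");P=cloud(d,m);im=cv2.imread("pics/w1.png")
for u,v in[(205,322),(323,320),(422,322)]:
    r=np.zeros((480,640),bool);r[290:350,u-32:u+32]=1
    k=r&(P[...,2]>.085)&(P[...,2]<.094);q=P[k];print("ring",len(q),np.round(np.median(q[:,2]),4),np.round(cv2.minEnclosingCircle(q[:,:2].astype(np.float32)),4) if 0 else (np.round(cv2.minEnclosingCircle(q[:,:2].astype(np.float32))[0],4),cv2.minEnclosingCircle(q[:,:2].astype(np.float32))[1]))
k=(P[...,2]>.13)&(P[...,2]<.33)
tcp=np.array([.4698,-.0017,.3447])
q=P[k]-tcp
for h in range(60,180,10):
    s=q[(-q[:,2]*1000>=h)&(-q[:,2]*1000<h+10)]
    if len(s): print(h,len(s),np.round(s.min(0)*1000,0),np.round(s.max(0)*1000,0))
print("plate z",np.nanmedian(P[150:250,360:440,2]))
# near rim & side rims
for v in (150,200,250):
    z=P[v,:,2];x=np.nonzero((z>.088)&(z<.096))[0];print(v,[np.round(P[v,i],3).tolist() for i in(x[:1].tolist()+x[-1:].tolist())])
E
```

```text
ring 1288 0.0899 (array([ 0.5279, -0.0783]), 0.01810854859650135)
ring 1189 0.0901 (array([0.5225, 0.0034]), 0.018353242427110672)
ring 1308 0.0902 (array([0.5242, 0.0706]), 0.018201535567641258)
70 9564 [-22. -58. -80.] [ -6.  61. -70.]
80 20556 [-21. -62. -90.] [  3.  65. -80.]
90 15913 [ -19.  -58. -100.] [ 11.  64. -90.]
100 9235 [ -19.  -52. -110.] [  11.   57. -100.]
110 9189 [ -16.  -45. -120.] [  11.   50. -110.]
120 4112 [ -16.  -39. -130.] [  10.   44. -120.]
130 1563 [ -15.  -25. -140.] [  12.   30. -130.]
140 1017 [ -13.  -18. -150.] [  11.   23. -140.]
150 958 [ -13.  -18. -160.] [  11.   23. -150.]
160 625 [ -13.  -17. -170.] [  11.   22. -160.]
170 50 [  -9.   -4. -174.] [   2.    9. -170.]
plate z 0.08054902562202357
150 [[0.413, -0.175, 0.093], [0.402, 0.151, 0.092]]
200 [[0.444, -0.175, 0.092], [0.433, 0.152, 0.093]]
250 [[0.477, -0.173, 0.092], [0.466, 0.154, 0.093]]
```

The three rings were confirmed in the wrist view at (205,325), (323,320) and (422,325), with tops at z=0.090. I'm lowering behind the middle ring to about 4 mm tip clearance and closing in.

play_rows([
  [0,0,30,0,0.85],
  [0,0,60,0,0.85],
  [0,0,80,0,0.85],
  [0,0,87,0,0.85],
  [-6,0,87,0,0.85],
  [-12,0,87,0,0.85],
  [-18,0,87,0,0.85],
  [-22,0,87,0,0.85],
])

```text
t: 3.15
eef_pos: [0.4936, 0.0014, 0.2599]
ee_rot: [-3.142, 0.004, -3.106]
wrist_force: [-0.4, -0.0, 0.2]
gripper_width: 0.0129
```

```bash
python3 - <<'E'
from h import *
im,d=eyes.get_image("scene");cv2.imwrite("pics/s2.png",cv2.resize(im[130:330,165:485,::-1],None,fx=2.5,fy=2.5,interpolation=2));np.save("pics/s2d.npy",d)
E
```

```text
(no output)
```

View pics/s2.png

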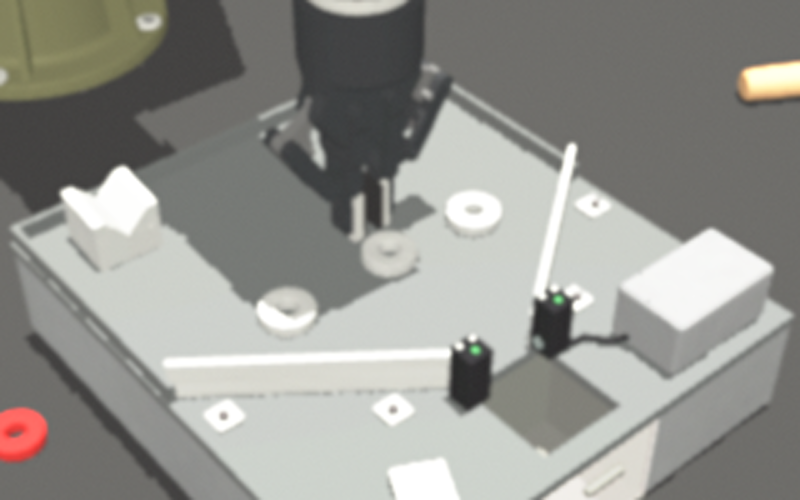

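The fingers are straight behind the middle ring at crop (388,253). Next I push it toward the gate, drifting gently to the middle line.

play_rows([
  [-8,0,3,0,0.85],
  [-17,-1,3,0,0.85],
  [-27,-3,3,0,0.85],
  [-37,-5,3,0,0.85],
  [-47,-7,3,0,0.85],
  [-57,-9,3,0,0.85],
  [-67,-10,3,0,0.85],
  [-75,-11,3,0,0.85],
])

```text
t: 3.87
eef_pos: [0.5683, -0.0076, 0.2551]
ee_rot: [-3.142, 0.0, -3.107]
wrist_force: [0.3, -0.1, -0.2]
gripper_width: 0.013
```

```bash
cat > look.py <<'E'
from h import *
import sys
n=sys.argv[1]
m=eyes.camera_model("scene")
o=ctrl.get_obs();g=np.array([.640,-.0053]);R=np.array([[.99916,.041],[-.041,.99916]])
print("t",round(o["t"],2),"tcp gate",np.round(R@(o["eef_pos"][:2]-g)*1000,1),round(o["eef_pos"][2],4),"yaw",round(o["ee_rot"][2],3))
im,d=eyes.get_image("scene");P=cloud(d,m)
cv2.imwrite(f"pics/{n}.png",cv2.resize(im[130:330,165:485,::-1],None,fx=2.5,fy=2.5,interpolation=2))
G=(P[...,:2]-g)@R.T
k=((P[...,2]>.0865)&(P[...,2]<.0935)&(np.abs(G[...,1])<.14)&(G[...,0]>-.25)&(G[...,0]<.07)).astype(np.uint8)
nn,l,st,c=cv2.connectedComponentsWithStats(k)
for i in range(1,nn):
    if st[i,4]>60: 
        q=(G[l==i]*1000).astype(np.float32);cc,r=cv2.minEnclosingCircle(q);
        if r<24: print("blob px",np.round(c[i]),st[i,4],"gate",np.round(cc,1),"r",round(r,1))
E
python3 look.py s3
```

```text
t 3.87 tcp gate [-71.8   0.7] 0.2551 yaw -3.107
blob px [280. 253.] 294 gate [-112.7  -71.3] r 18.9
blob px [384. 267.] 63 gate [ 6.1 32.1] r 12.5
blob px [334. 326.] 505 gate [ 45.9 -99.6] r 22.2
```

View pics/s3.png

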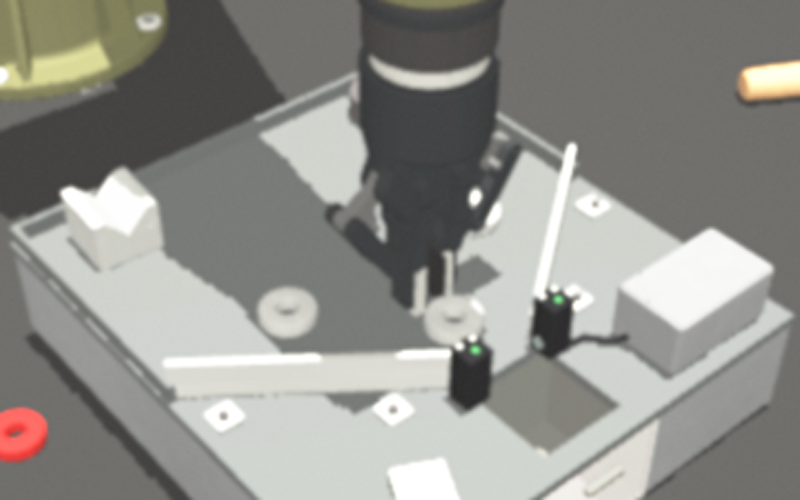

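The ring is nestled in front of the fingers at crop (453,318). I'm pushing it on into the slot, then pulling back.

play_rows([
  [-9,0,0,0,0.85],
  [-18,0,0,0,0.85],
  [-27,0,0,0,0.85],
  [-36,0,0,0,0.85],
  [-45,0,0,0,0.85],
  [-52,0,0,0,0.85],
  [-56,0,0,0,0.85],
  [-56,0,0,0,0.85],
])

```text
t: 4.58
eef_pos: [0.6239, -0.0053, 0.2551]
ee_rot: [-3.142, 0.001, -3.106]
wrist_force: [0.0, -0.9, 0.2]
gripper_width: 0.0128
```

```bash
python3 look.py s4
```

```text
t 4.58 tcp gate [-16.1   0.6] 0.2551 yaw -3.106
blob px [280. 253.] 296 gate [-113.   -70.2] r 19.0
blob px [334. 326.] 501 gate [ 45.4 -98.6] r 23.2
```

View pics/s4.png

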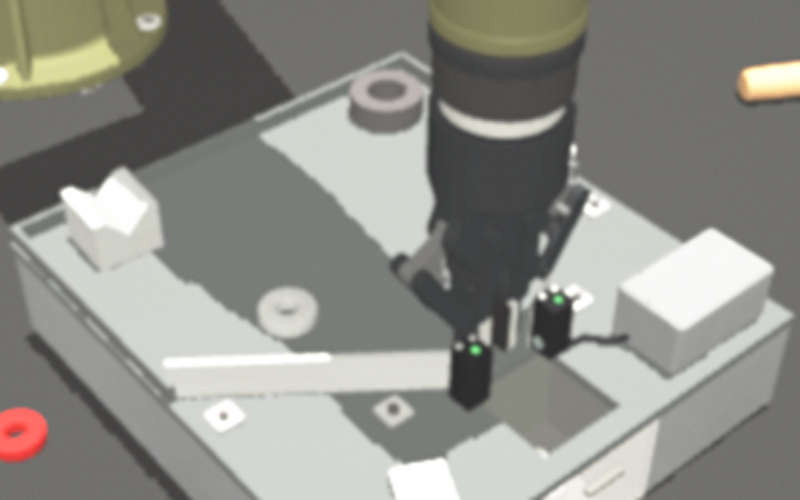

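The ring left the plate, with nothing showing above the slot. Now I lift, back off, turn 40° and go behind the ring at (-113,-70). I'll check inside the box from the wrist camera later.

play_rows([
  [15,0,-25,0,0.85],
  [35,-10,-50,-0.1,0.85],
  [60,-30,-50,-0.2,0.85],
  [85,-55,-50,-0.32,0.85],
  [108,-75,-50,-0.44,0.85],
  [125,-92,-50,-0.56,0.85],
  [134,-102,-50,-0.68,0.85],
  [134,-102,-50,-0.7,0.85],
])

```text
t: 5.3
eef_pos: [0.4902, -0.1135, 0.3052]
ee_rot: [3.141, -0.001, -2.405]
wrist_force: [-0.4, 0.1, 0.5]
gripper_width: 0.0133
```

```bash
python3 look.py s5
```

```text
t 5.3 tcp gate [-154.1 -101.9] 0.3052 yaw -2.405
blob px [354. 214.] 226 gate [-110.9   78.8] r 18.7
blob px [280. 253.] 289 gate [-113.4  -71.4] r 19.0
blob px [334. 326.] 511 gate [ 44.7 -98. ] r 23.1
```

View pics/s5.png

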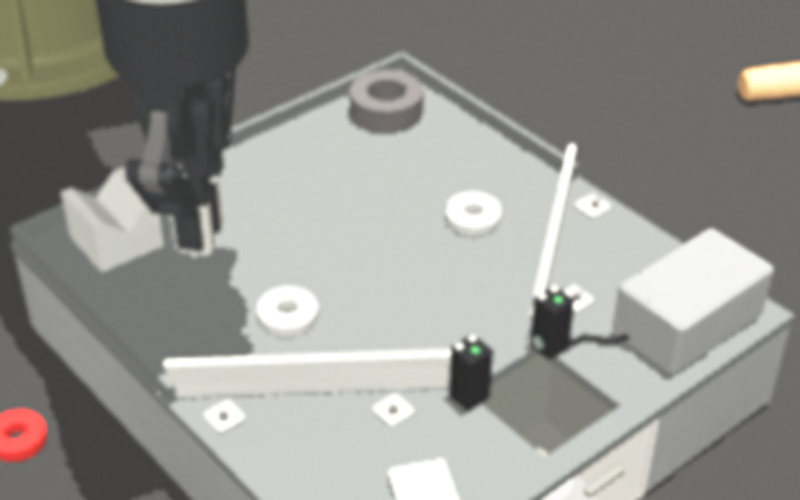

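play_rows([
  [0,-2,20,0,0.85],
  [0,-3,42,0,0.85],
  [0,-3,50,0,0.85],
  [-7,-3,50,0,0.85],
  [-14,-3,50,0,0.85],
  [-21,-3,50,0,0.85],
  [-30,-3,50,0,0.85],
  [-40,-3,50,0,0.85],
])

```text
t: 6.02
eef_pos: [0.5249, -0.0867, 0.2553]
ee_rot: [-3.141, 0.0, -2.407]
wrist_force: [0.5, -0.6, 0.4]
gripper_width: 0.0128
```

```bash
python3 look.py s6
```

```text
t 6.02 tcp gate [-118.3  -76.6] 0.2553 yaw -2.407
blob px [354. 214.] 229 gate [-111.6   79.6] r 19.5
blob px [293. 255.] 310 gate [-99.  -58.4] r 20.2
blob px [334. 326.] 501 gate [ 45.6 -98.8] r 22.8
```

View pics/s6.png

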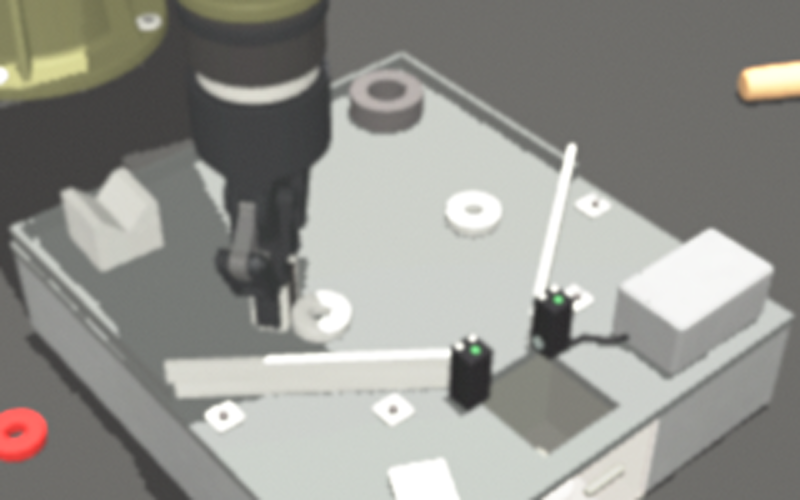

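play_rows([
  [-9,1,0,0,0.85],
  [-18,2,0,0,0.85],
  [-27,3,0,0,0.85],
  [-36,4,0,0,0.85],
  [-45,5,0,0,0.85],
  [-54,6,0,0,0.85],
  [-63,7,0,0,0.85],
  [-70,8,0,0,0.85],
])

```text
t: 6.73
eef_pos: [0.5715, -0.0337, 0.2551]
ee_rot: [-3.142, 0.0, -2.406]
wrist_force: [0.4, -0.2, -0.4]
gripper_width: 0.0126
```

```bash
python3 look.py s7
```

```text
t 6.73 tcp gate [-69.6 -25.6] 0.2551 yaw -2.406
blob px [354. 214.] 229 gate [-109.9   78. ] r 19.5
blob px [334. 326.] 501 gate [ 45.7 -98.9] r 22.7
```

View pics/s7.png

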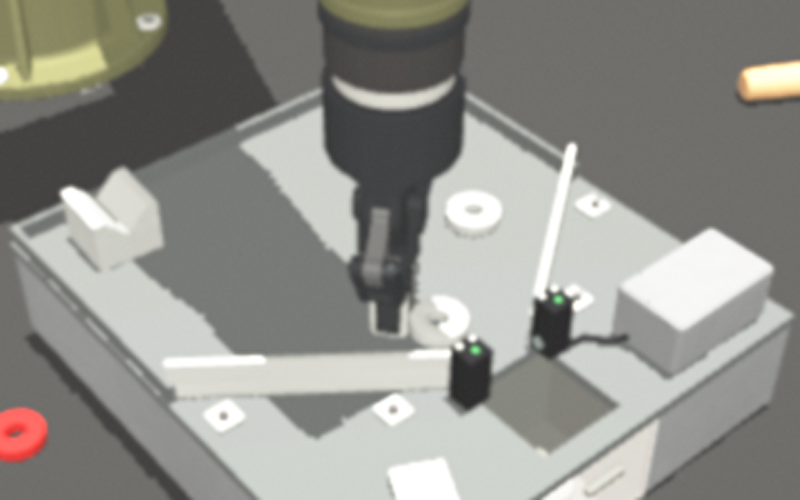

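play_rows([
  [15,0,0,0,0.85],
  [22,8,0,0.1,0.85],
  [22,18,0,0.22,0.85],
  [19,25,0,0.34,0.85],
  [14,25,0,0.46,0.85],
  [8,25,0,0.58,0.85],
  [2,25,0,0.695,0.85],
  [1,25,0,0.695,0.85],
])

```text
t: 7.45
eef_pos: [0.5539, -0.0162, 0.2553]
ee_rot: [3.141, 0.001, -3.104]
wrist_force: [0.1, 0.1, -0.4]
gripper_width: 0.0128
```

```bash
python3 look.py s8
```

```text
t 7.45 tcp gate [-86.5  -7.3] 0.2553 yaw -3.104
blob px [357. 215.] 164 gate [-111.8   77.9] r 19.1
blob px [341. 258.] 297 gate [-45.7  -5. ] r 19.3
blob px [334. 326.] 514 gate [ 45.9 -99. ] r 22.7
```

View pics/s8.png

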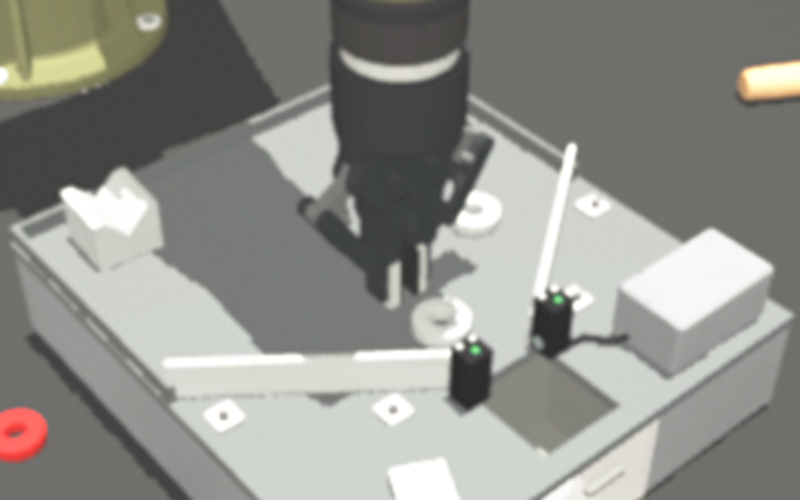

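play_rows([
  [-8,1,0,0,0.85],
  [-17,2,0,0,0.85],
  [-26,3,0,0,0.85],
  [-35,5,0,0,0.85],
  [-44,6,0,0,0.85],
  [-53,7,0,0,0.85],
  [-62,7,0,0,0.85],
  [-71,7,0,0,0.85],
])

```text
t: 8.17
eef_pos: [0.6249, -0.0067, 0.255]
ee_rot: [-3.142, -0.0, -3.101]
wrist_force: [-0.7, -0.1, 0.7]
gripper_width: 0.0129
```

```bash
python3 look.py s9
```

```text
t 8.17 tcp gate [-15.1  -0.8] 0.255 yaw -3.101
blob px [384. 267.] 63 gate [ 5.5 32.8] r 12.5
blob px [368. 275.] 71 gate [ 7.  -0.3] r 11.6
blob px [334. 326.] 500 gate [ 45.6 -98.7] r 22.0
```

View pics/s9.png

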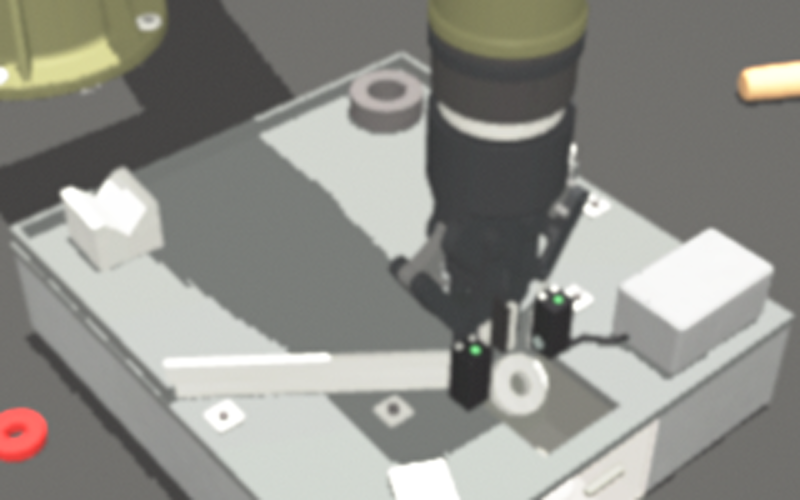

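The ring is tipping over the slot edge at crop (519,384). I hold, back off and look.

play_rows([
  [0,0,0,0,0.85],
  [0,0,0,0,0.85],
  [0,0,0,0,0.85],
  [0,0,0,0,0.85],
  [8,0,0,0,0.85],
  [20,0,0,0,0.85],
  [30,0,0,0,0.85],
  [30,0,0,0,0.85],
])

```text
t: 8.88
eef_pos: [0.5915, -0.0081, 0.2549]
ee_rot: [3.141, -0.002, -3.102]
wrist_force: [-0.7, -0.4, -0.5]
gripper_width: 0.0129
```

```bash
python3 look.py s10
```

```text
t 8.88 tcp gate [-48.6  -0.8] 0.2549 yaw -3.102
blob px [384. 267.] 61 gate [ 5.8 31.4] r 11.8
blob px [334. 326.] 506 gate [ 45.5 -99.4] r 22.9
```

View pics/s10.png

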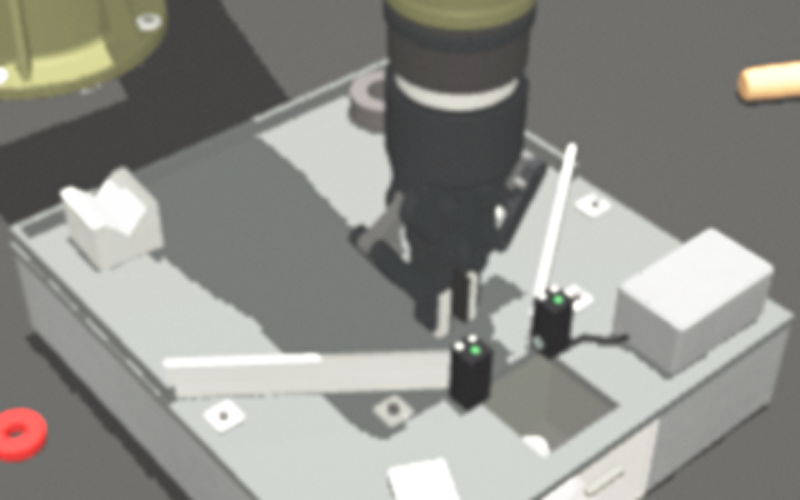

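The second ring is in the box, showing at crop (535,443). Now the third, at (-111,+78), mirrored at -40°.

play_rows([
  [10,0,-25,0.05,0.85],
  [20,15,-50,0.15,0.85],
  [35,35,-50,0.26,0.85],
  [55,58,-50,0.38,0.85],
  [75,80,-50,0.5,0.85],
  [90,98,-50,0.6,0.85],
  [101,111,-50,0.695,0.85],
  [101,111,-50,0.695,0.85],
])

```text
t: 9.6
eef_pos: [0.4868, 0.1006, 0.3054]
ee_rot: [3.141, -0.001, 2.486]
wrist_force: [-0.5, -0.3, -0.6]
gripper_width: 0.0127
```

```bash
python3 look.py s11
```

```text
t 9.6 tcp gate [-148.8  112.1] 0.3054 yaw 2.486
blob px [354. 214.] 236 gate [-111.7   78.2] r 19.1
blob px [334. 326.] 510 gate [ 45.9 -97.7] r 22.3
```

View pics/s11.png

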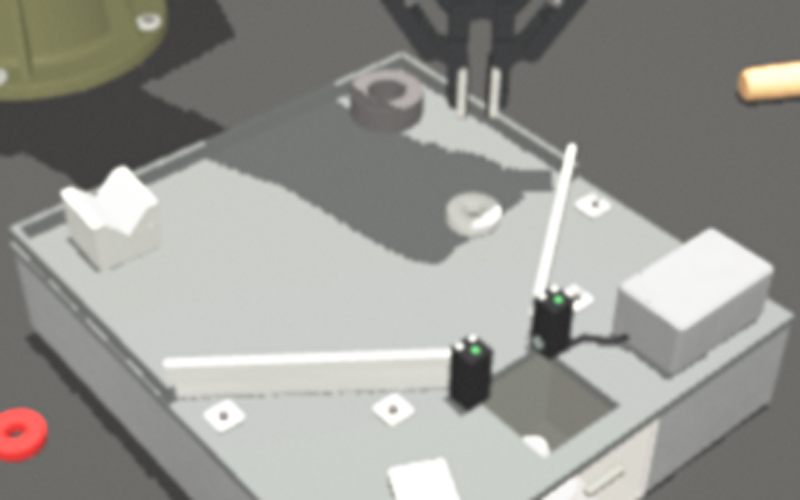

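play_rows([
  [0,-2,20,0,0.85],
  [0,-2,42,0,0.85],
  [0,-2,50,0,0.85],
  [-7,-2,50,0,0.85],
  [-14,-2,50,0,0.85],
  [-21,-2,50,0,0.85],
  [-30,-2,50,0,0.85],
  [-40,-2,50,0,0.85],
])

```text
t: 10.32
eef_pos: [0.52, 0.0722, 0.2553]
ee_rot: [3.141, 0.0, 2.487]
wrist_force: [-1.1, 0.3, -0.3]
gripper_width: 0.0132
```

```bash
python3 look.py s12
```

```text
t 10.32 tcp gate [-116.7   82.4] 0.2553 yaw 2.487
blob px [384. 267.] 66 gate [ 6.  32.1] r 12.4
blob px [334. 326.] 503 gate [ 45.7 -99. ] r 22.3
```

View pics/s12.png

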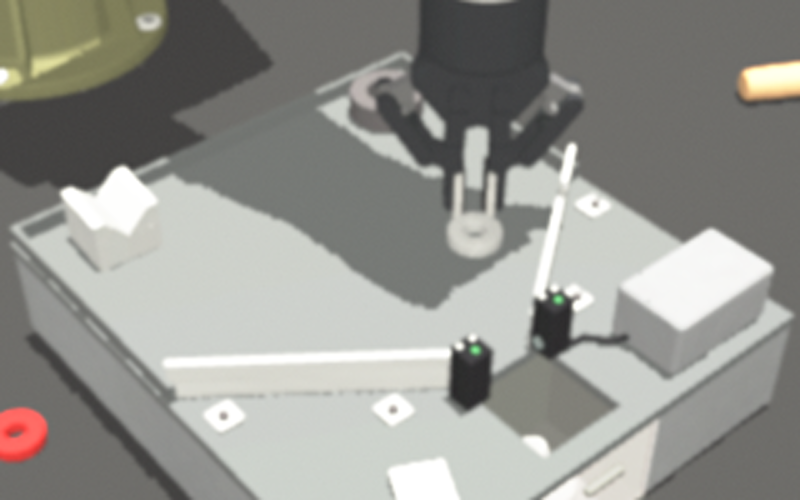

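play_rows([
  [-9,-1,0,0,0.85],
  [-19,-2,0,0,0.85],
  [-29,-3,0,0,0.85],
  [-39,-5,0,0,0.85],
  [-49,-6,0,0,0.85],
  [-59,-8,0,0,0.85],
  [-68,-9,0,0,0.85],
  [-75,-10,0,0,0.85],
])

```text
t: 11.03
eef_pos: [0.5733, 0.0184, 0.2551]
ee_rot: [3.142, 0.0, 2.486]
wrist_force: [0.0, 0.6, 0.2]
gripper_width: 0.0129
```

```bash
python3 look.py s13
```

```text
t 11.03 tcp gate [-65.7  26.4] 0.2551 yaw 2.486
blob px [316. 178.] 65 gate [-233.2   98. ] r 18.3
blob px [334. 326.] 506 gate [ 45.5 -98.7] r 23.2
```

View pics/s13.png

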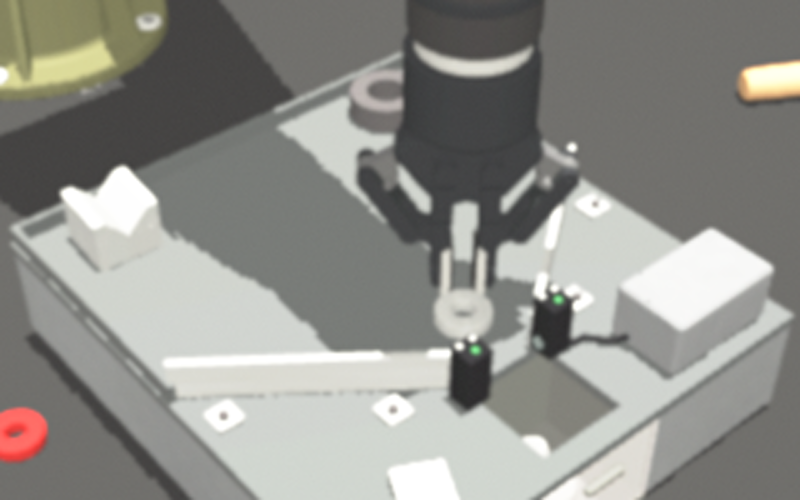

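play_rows([
  [15,0,0,0,0.85],
  [22,-8,0,-0.1,0.85],
  [22,-18,0,-0.22,0.85],
  [19,-25,0,-0.34,0.85],
  [14,-25,0,-0.46,0.85],
  [8,-25,0,-0.58,0.85],
  [2,-25,0,-0.695,0.85],
  [2,-25,0,-0.695,0.85],
])

```text
t: 11.75
eef_pos: [0.5564, 0.0002, 0.2553]
ee_rot: [-3.141, 0.001, -3.099]
wrist_force: [-1.2, 0.5, 0.9]
gripper_width: 0.0127
```

```bash
python3 look.py s14
```

```text
t 11.75 tcp gate [-83.3   8.9] 0.2553 yaw -3.099
blob px [350. 255.] 292 gate [-43.7   7.6] r 18.9
blob px [334. 326.] 509 gate [ 45.7 -98.5] r 22.2
```

View pics/s14.png

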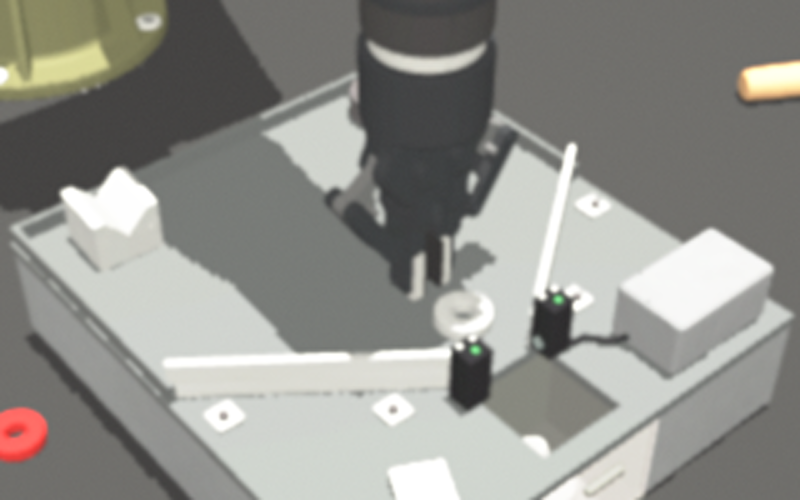

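play_rows([
  [-8,-1,0,0,0.85],
  [-16,-2,0,0,0.85],
  [-25,-4,0,0,0.85],
  [-34,-6,0,0,0.85],
  [-43,-8,0,0,0.85],
  [-52,-9,0,0,0.85],
  [-61,-9,0,0,0.85],
  [-68,-9,0,0,0.85],
])

```text
t: 12.47
eef_pos: [0.6252, -0.0056, 0.255]
ee_rot: [3.142, 0.0, -3.102]
wrist_force: [0.2, 0.6, 1.4]
gripper_width: 0.0127
```

play_rows([
  [0,0,0,0,0.85],
  [0,0,0,0,0.85],
  [0,0,0,0,0.85],
  [0,0,0,0,0.85],
  [8,0,0,0,0.85],
  [20,0,0,0,0.85],
  [30,0,0,0,0.85],
  [30,0,0,0,0.85],
])

```text
t: 13.13
eef_pos: [0.5915, -0.0068, 0.255]
ee_rot: [3.141, -0.002, -3.101]
wrist_force: [-0.1, -0.5, -0.4]
gripper_width: 0.0127
```

```bash
python3 look.py s15
```

```text
t 13.13 tcp gate [-48.5   0.5] 0.255 yaw -3.101
blob px [352. 288.] 62 gate [  6.3 -31.4] r 12.0
blob px [334. 326.] 503 gate [ 45.6 -98.9] r 22.6
```

View pics/s15.png

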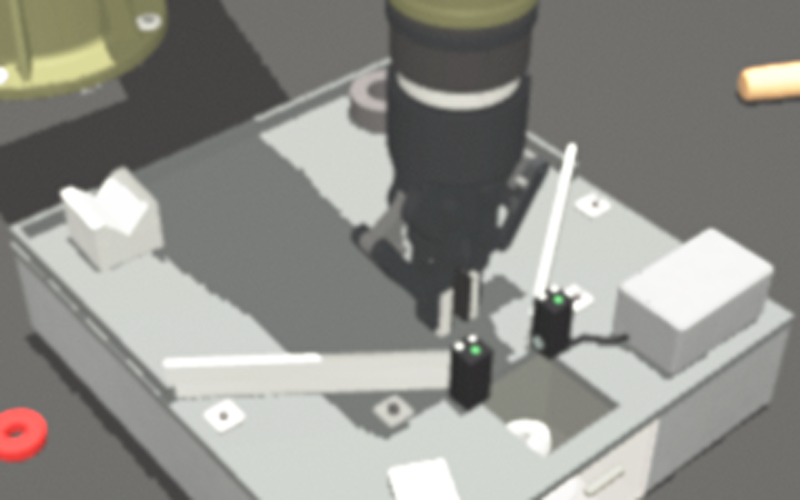

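The third ring went through; a ring shows at crop (525,437). I'm lifting and looking down into the box with the wrist camera.

play_rows([
  [5,0,-35,0,0.85],
  [5,0,-70,0,0.85],
  [-10,0,-100,0,0.85],
  [-35,0,-120,0,0.85],
  [-65,0,-130,0,0.85],
  [-95,0,-130,0,0.85],
  [-115,0,-130,0,0.85],
  [-125,0,-130,0,0.85],
])

```text
t: 13.85
eef_pos: [0.7214, -0.0016, 0.385]
ee_rot: [-3.142, 0.002, -3.101]
wrist_force: [-0.5, 0.2, -0.0]
gripper_width: 0.0128
```

```bash
python3 - <<'E'
from h import *
m=eyes.camera_model("wrist");im,d=eyes.get_image("wrist");cv2.imwrite("pics/w2.png",im[:,:,::-1])
P=cloud(d,m);g=np.array([.640,-.0053]);R=np.array([[.99916,.041],[-.041,.99916]]);G=(P[...,:2]-g)@R.T
k=(G[...,0]>0)&(G[...,0]<.064)&(abs(G[...,1])<.03)&(P[...,2]<.075)
print("in-box z mm hist",np.histogram(P[k][:,2]*1000,bins=range(0,80,5)))
print([ (np.round(r["centre"],4),round(r["conf"],2)) for r in eyes.place_of("ring1_mid","wrist")])
eyes.get_image("scene")
for q in["setting_ring_mid","v_block_mid"]:
    print(q,[(np.round(r["centre"],4),round(r["conf"],2)) for r in eyes.place_of(q,"scene")])
E
python3 look.py s16
```

```text
in-box z mm hist (array([ 228, 2208,  127,  612,  105,  202,  512,  548,   92,    2,    0,
         21,   38,    0,   30]), array([ 0,  5, 10, 15, 20, 25, 30, 35, 40, 45, 50, 55, 60, 65, 70, 75]))
[(array([ 0.6792, -0.004 ,  0.0132]), 0.94)]
setting_ring_mid [(array([0.3915, 0.099 , 0.0876]), 0.84)]
v_block_mid [(array([ 0.4026, -0.1308,  0.0989]), 0.76)]
t 14.1 tcp gate [78.5  0.3] 0.385 yaw -3.101
blob px [384. 267.] 63 gate [ 5.9 31.3] r 11.8
blob px [334. 326.] 506 gate [ 45.4 -98.6] r 22.7
```

View pics/w2.png

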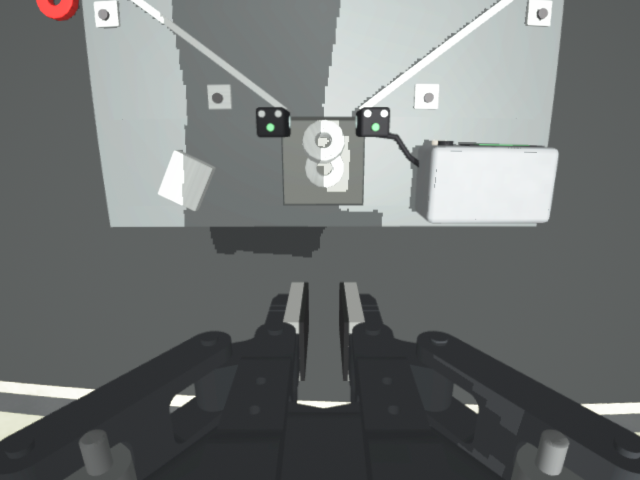

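View pics/s16.png

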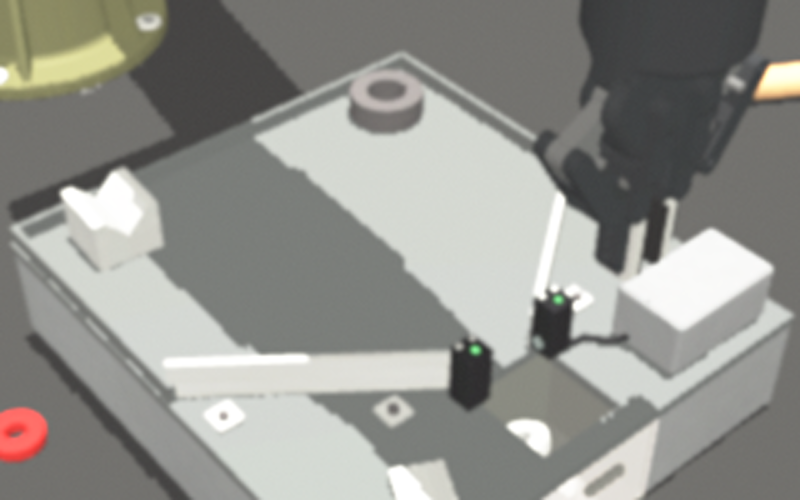

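```bash
python3 - <<'E'
from h import *
m=eyes.camera_model("wrist");im,d=eyes.get_image("wrist")
P=cloud(d,m);g=np.array([.640,-.0053]);R=np.array([[.99916,.041],[-.041,.99916]]);G=(P[...,:2]-g)@R.T*1000
for lo,hi in[(8,14),(14,20),(20,26),(26,32),(32,38),(38,46)]:
    k=(P[...,2]*1000>lo)&(P[...,2]*1000<hi)&(G[...,0]>-8)&(G[...,0]<66)&(abs(G[...,1])<30);k[:110]=0;k[210:]=0
    q=G[k];print(lo,hi,len(q),np.round(np.percentile(q,[2,50,98],axis=0)).tolist())
cv2.imwrite("pics/w3.png",cv2.resize(im[90:225,250:400,::-1],None,fx=4,fy=4,interpolation=2))
E
```

```text
8 14 25 [[9.0, -24.0], [45.0, 1.0], [61.0, 18.0]]
14 20 711 [[16.0, -14.0], [48.0, 3.0], [59.0, 18.0]]
20 26 121 [[0.0, -24.0], [1.0, -2.0], [38.0, 24.0]]
26 32 411 [[2.0, -14.0], [8.0, 0.0], [24.0, 15.0]]
32 38 615 [[11.0, -15.0], [21.0, 2.0], [35.0, 18.0]]
38 46 231 [[24.0, -9.0], [30.0, 3.0], [34.0, 14.0]]
```

View pics/w3.png

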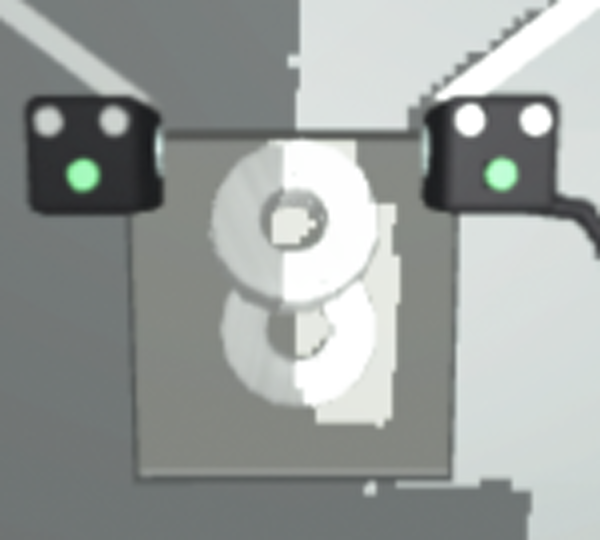

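All is in order: the plate is clear, and the tilted top ring's centre is about x=+18 mm and 45 mm below the plate's top. A flat ring lies at about x=+43. The third can only be under the top ring, which is held up at both ends. I'm handing in.

```bash
python3 -c "
from h import *
print(ctrl.get_obs()['t'],ctrl.job_done())"
```

```text
the job is handed in; nothing more can be done
14.2 None
```

I swept the three spacer rings through the gate one at a time with part-closed fingertips (middle, then right, then left) and handed the job in at 14.2 s. No ring was gripped or lifted.

- **Rings:** The plate is empty of rings. Two are visible in the catch box: one flat at about x = +43 mm from the gate mouth, and one tilted at about x = +18 mm with its centre roughly 45 mm below the plate's top. I did not see the third directly. It must be under the tilted one, because I saw each ring leave the plate at the slot edge and the tilted ring is held up from below.
- **Setting ring and V-block:** Both read within about 3 mm of their starting places, which is within the network's own error.
- **Force and contact:** Wrist force readings after each move stayed under about 2 N. The arm ended clear of everything, above and beyond the slot.
- **Checks that disagreed:** No final check failed. At the start the side camera took the V-block for the slot, and the wrist camera later did the same, so I ignored those readings. The wrist camera's ring positions were 2–4 mm off the scene camera's, which I corrected for.

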